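# Put the painted wheel away to dry and walk the sticky dust lid shut

### The job

Stand the cork with the freshly painted wheel upright in the free middle of the drying box's far bay, between the two corks already there, holding it by the cork only. Then close the half-open glass lid over that bay, fully home at both ends: it sticks and racks in its channels, so push it by its two knobs only, a little at one end and then the other, and ease off and change ends when it jams instead of forcing it. Leave everything else standing where it is.

Things in the scene. Friction and masses are not known exactly. Their poses are not given: they have to be found in the camera images.
- box: Low plywood drying box fixed to the bench, 280 mm (x) by 394 mm (y), walls 68 mm high; origin: centre of its underside; x points away from the robot, y left. A divider at x = 0 (50 mm high) parts the near bay (spares) from the far drying bay. Aluminium U channels along x on both end walls guide the lid; two rubber bumpers on the far wall (face at x = 126 mm, y = +-145 mm) stop it.
- lid: Clear glass half lid, 125 mm (x) by 362 mm (y), 0.4 to 0.6 kg, aluminium strips on its near and far edges. Origin: its centre, 58 mm above the bench; top of the sheet 64 mm above the bench; axes as the box's when square. It rides in the channels on glides at its four corners (x = +-55 mm) and cannot be lifted out. Touch only its knobs, not the sheet. More than 25 N may crack it.
- knob_left (a point): Top centre of the lid's left round wooden knob, 26 mm in diameter, 64 to 88 mm above the bench, at lid x = -40 mm, y = +145 mm; when shut, at x = 23.5 mm in the box. Pushed alone, this end gains some 3 to 25 mm while the lid turns (at most 0.04 rad from square), then it wedges however hard it is pushed; 5 to 15 N at the other end frees it.
- knob_right (a point): The same on the right, at lid x = -40 mm, y = -145 mm; when shut, at x = 23.5 mm in the box.
- cork: The cork to put away, standing on the bench left or right of the box: upright cylinder 34 mm in diameter, 30 mm high, about 30 g; origin: centre of its underside. On a pin above it lies the freshly painted model road wheel, 25 mm in diameter, flat, 33 to 41 mm above the cork's underside; the robot must not touch the wheel.
- bay_free (a point): The free place in the far bay: a point on its floor, 6 mm above the bench, in the box at x = 90 mm, y = 0. The bay is open from x = 3 to 130 mm and y = -172 to 172 mm; the lid at first covers it as far as x = 46 to 61 mm.
- cork_a: A cork like the other, with a flat hatch on top (42 mm high in all), already standing in the left part of the far bay; origin at the centre of its underside.
- cork_b: The same in the right part of the far bay.
- thinner: Clear bottle, 44 mm diameter, 95 mm high, standing on the bench on the other side of the box from the cork; leave it. Origin at the centre of its underside.
- paint_jar: Paint jar, 42 mm diameter, 50 mm high, on the bench far right; leave it.
- glue: White bottle, 36 mm diameter, 85 mm high, on the bench far left; leave it.
- palette: Small white dish, 70 mm diameter, 14 mm high, on the bench near right; leave it.
- paintbrush: Fine paint brush 155 mm long, 6 mm thick, lying on the bench near left; leave it.
- lid_home (a point): Where the lid's origin lies when the lid is shut, its far edge against the bumpers: in the box at x = 63.5 mm, y = 0, 58 mm above the bench. The lid slides to it along the box's +x, dragging with about 2 to 5 N. It has 1.8 mm of play at each side, less where dried paint sits in the channels, out of sight and anywhere along them, so it may wedge sooner.
Mind the look-alikes: they are no part of the job. Leave any blue look-alike of the cork alone.

How it is judged:
By the outcome, as a careful person would: the job done as asked, in the order asked, and still so for the second after the job is handed in, with the robot touching nothing.
It also fails if it takes over 72 s, if anything falls off the work surface, if the arm or the gripper's body presses on something with over 40 N, if the wrist force passes 120 N, or if a joint passes its speed limit or range.

### The arm

A 6-joint arm with a two-finger parallel gripper is mounted at the origin on the work surface. World frame = base frame: x ahead of the robot, y to its left, z up, the work surface at z = 0. Lengths are in m, angles in rad, forces in N, time in s.
With the tool pointing down it reaches from about 0.25 to 0.725 m from the base axis. Payload 4 kg.
Tool frame: the origin (TCP) lies on the centre line of the jaws, within the pads' length; the fingertips stand 17 mm ahead of it and the grasp point (between the pads) lies 2 mm behind it; z points along the fingers, y is the direction in which the jaws open and shut (so a half turn about z gives the same grasp; the last joint's range is limited). The gripper opens to 85 mm and grips with 20 to 120 N. Pads are 22 mm wide; open, the fingers measure 114 mm over their backs; the gripper's body (76 mm by 85 mm) begins 54 mm behind the grasp point. The pads swing forward as they close: fully open they stand 13 mm farther back than shut.
Start: joints at [1.218, 0.241, 0.005, 1.335, 0, 1.571], TCP at [0.173, 0.469, 0.248] pointing down, gripper open.
Joint ranges: [-2.72, 2.72], [-1.05, 1.87], [-1.09, 1.28], [-1.99, 2.15], [-1.42, 1.44], [-3.14, 3.14]. Speed limits (rad/s): [2.79, 2.79, 3.14, 3.14, 3.14, 3.14].

### API

Orientations are given as a rotation vector (axis times angle).
In Python, from rig import robot gives the robot as it stands. The module is installed in compiled form; this text tells all that it offers.
- The arm moves only by the tool send_rows, never from a script. Its argument "increments" is a list of rows, each a list of 2 entries, a list of its own where there are three numbers: the shift along the tool's x, y, z in mm, then the turn about the tool's z in rad. In form: [[[dx, dy, dz], turn], ...]. A call has 1 to 20 rows; each row shifts and turns the commanded pose from where the row before left it, along the tool's axes as they then stand; what a row does not reach is not made up. A row lasts 1/12 s, in which the tool goes at most 41.7 mm and 7.16 degrees, less where a joint would pass 70% of its speed; a pose out of reach is approached as far as the arm can. A call is refused whole if a number of a shift passes 41.7 or a number of a turn 0.125, either way. A call with a gripper value outside its range is refused whole. "grip" is the closure, from -1 (fully open) to 1 (shut), set as the call begins (left out, the last holds). The fingers move at their own pace and stop on an object; "grip_force" is the grip in N (left out, the last holds). Time passes only in rows, so rows that do not move let the fingers close. It gives the time, the measured TCP pose, the force and the opening at its end, in the units of the state.
- robot.get_state(): the state, without advancing time (a new reading comes with each control period).
- robot.get_image(name): name is "scene" or "side" or "wrist"; returns a dict with "pixels" (400x640x3 uint8, red, green, blue), "intrinsics" (3x3 intrinsics, pixels), "eye" and "orientation" of the camera in the world; the wrist camera has in their place "mount" (4x4, takes a point from camera to tool coordinates, whose origin is the TCP and whose axes are the flange's). Camera axes: x right, y up, looking along -z (the intrinsics and any distortion apply to the point x, -y, -z); pixel columns grow to the right and rows downward; lengths in m; the calibration is good to about 2 mm. A picture is of the moment at which its call begins: read the wrist's pose just before it. There is no depth.
- robot.close_job(): hands the job in, once; it reports no verdict.
Trained networks look in the newest picture that a camera, given by its name, has taken for a name from the list of things; names that differ only in an ending like _2 or _b are one class to them, and where a whole thing is asked for, a point or a joint stands for the part that bears it (a point fixed in the world has none). Each returns a list of dicts, best first, with "confidence" (0 to 1); they miss things now and then, are a little off and sometimes report something else, mostly with a low value. They report only what shows in the picture. A call takes as long as a camera call. They do not tell look-alikes from the thing itself.
- robot.trace(camera, query): "pixels" (400x640 bool, what is visible of it) and "xy" ([column, row] in pixels, amid what is visible of it).
- robot.mark_of(camera, query): "xy" ([column, row] in pixels: a listed point, or the origin of a listed thing).
The state is a dict: "t": time; "q": joint angles; "joint_vel": joint speeds; "joint_efforts": joint torques, N m; "ee_pos": TCP position; "eef_rot": TCP orientation; "contact_force": force on the tool from outside, world axes, zero at the start; "wrist_torque": the same for the moment, N m; "grip_width": finger opening in m.
Only numpy, scipy, OpenCV 4.12 (cv2) and the standard library are available. Lean on these libraries where they do the work, as an engineer would, in place of code of your own. Each camera call takes 0.05 s, during which the arm holds its last target.

## Working session

There is one attempt and no reset: what is moved stays moved. The work goes in short steps, Python scripts to look and compute and a tool call to move; the robot and the scene stay as the last step left them, time stands still between calls to the robot, and variables do not carry over. Pictures are saved under pics/ and viewed, and the job is handed in when it is done.

Besides the shell and the picture viewer there is one more tool, called after "Request:" as name(argument=value, ...) on one line, values as JSON. send_rows: Moves the arm, as the interface text tells. Its arguments: {"type":"object","properties":{"increments":{"type":"array"},"grip":{"type":"number"},"grip_force":{"type":"number"}},"required":["increments"]}

```bash
mkdir -p pics; python3 - <<'E'
from rig import robot
import cv2,numpy as np
s=robot.get_state();print({k:np.round(v,4).tolist() for k,v in s.items()})
for n in ["scene","side","wrist"]:
    im=robot.get_image(n)
    cv2.imwrite(f"pics/{n}0.png",im["pixels"][:,:,::-1])
    print(n,{k:np.round(v,4).tolist() for k,v in im.items() if k!="pixels"})
print(robot.get_state()["t"])
E
```

```text
{'t': 0.0, 'q': [1.218, 0.2414, 0.0037, 1.3352, 0.0, 1.5708], 'joint_vel': [-0.0, 0.0019, -0.0007, 0.0004, 0.0005, -0.0007], 'joint_efforts': [-0.0007, -37.2317, 25.2408, 0.0168, -0.0001, 0.0], 'ee_pos': [0.1726, 0.4686, 0.2474], 'eef_rot': [-0.5512, -3.0925, 0.0033], 'contact_force': [0.4848, 0.6006, 0.9581], 'wrist_torque': [0.0162, -0.0235, -0.0457], 'grip_width': 0.0854}
scene {'intrinsics': [[412.6966, 0.0, 324.5764], [0.0, 412.6966, 196.0037], [0.0, 0.0, 1.0]], 'eye': [0.9653, -0.6892, 0.7613], 'orientation': [0.8651, 0.2729, 0.6203]}
side {'intrinsics': [[433.5178, 0.0, 318.7971], [0.0, 433.5178, 193.0207], [0.0, 0.0, 1.0]], 'eye': [-0.107, -0.6484, 0.8784], 'orientation': [0.7858, -0.3059, -0.6657]}
wrist {'intrinsics': [[279.659, 0.0, 315.5761], [0.0, 279.659, 205.2093], [0.0, 0.0, 1.0]], 'mount': [[0.0002, 0.9548, 0.2973, 0.0773], [1.0, -0.0003, 0.0001, 0.0005], [0.0002, 0.2973, -0.9548, -0.1253], [0.0, 0.0, 0.0, 1.0]]}
0.15
```

View pics/scene0.png

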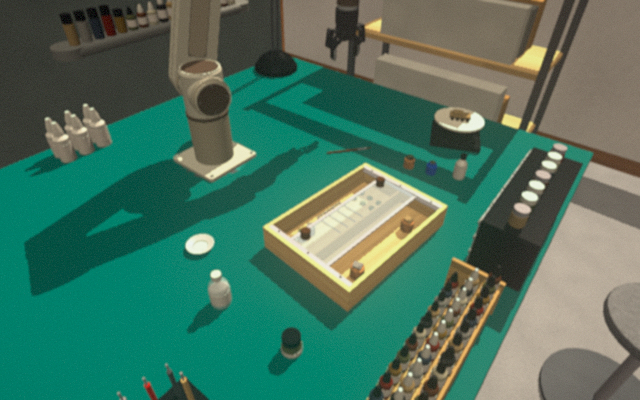

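View pics/side0.png

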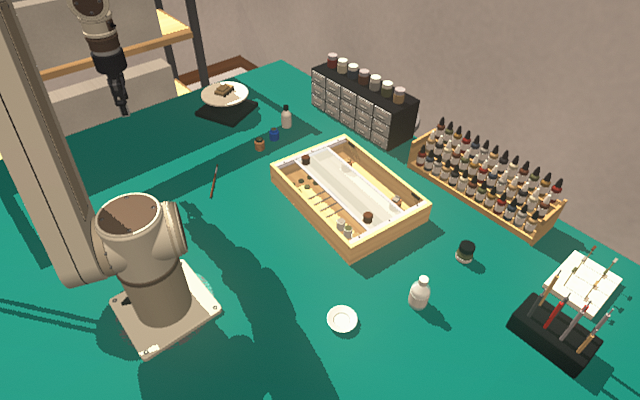

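View pics/wrist0.png

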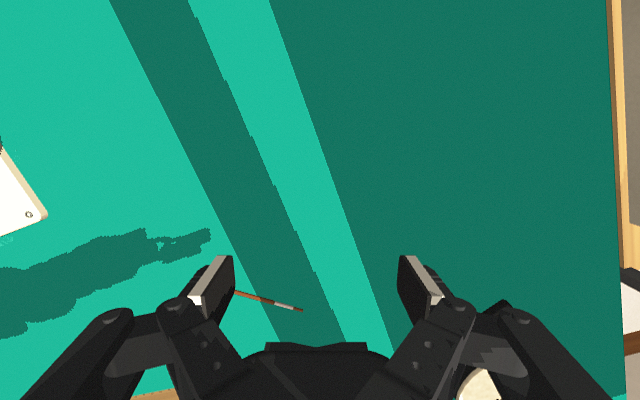

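The scene picture shows two cork-like things: an orange-brown one at (409,162) and a blue one at (431,168). In side they are at (259,144) and (273,134). The brown one fits the description and the blue one is the look-alike. I'll enlarge and measure.

```bash
cat > h.py <<'E'
from rig import robot
import cv2,numpy as np
from scipy.spatial.transform import Rotation as R
from scipy.optimize import least_squares
def cam(n):
    s=robot.get_state() if n=="wrist" else None
    im=robot.get_image(n); K=np.array(im["intrinsics"])
    if n=="wrist":
        T=np.eye(4);T[:3,:3]=R.from_rotvec(s["eef_rot"]).as_matrix();T[:3,3]=s["ee_pos"]
        M=T@np.array(im["mount"]); return dict(px=im["pixels"],K=K,e=M[:3,3],R=M[:3,:3])
    return dict(px=im["pixels"],K=K,e=np.array(im["eye"]),R=R.from_rotvec(im["orientation"]).as_matrix())
def proj(c,P):
    p=(np.atleast_2d(P)-c["e"])@c["R"]; x=p*[1,-1,-1]; u=x@c["K"].T; return u[:,:2]/u[:,2:]
def ray(c,uv):
    d=np.linalg.solve(c["K"],[uv[0],uv[1],1])*[1,-1,-1]; d=c["R"]@d; return d/np.linalg.norm(d)
def onz(c,uv,z):
    d=ray(c,uv); return c["e"]+d*(z-c["e"][2])/d[2]
def tri(cs,uvs):
    A=np.zeros((3,3));b=np.zeros(3)
    for c,u in zip(cs,uvs):
        d=ray(c,u);P=np.eye(3)-np.outer(d,d);A+=P;b+=P@c["e"]
    return np.linalg.solve(A,b)
E
python3 - <<'E'
from h import *
cs={n:cam(n) for n in ["scene","side"]}
Z=dict(box=0,lid=.058,knob_left=.088,knob_right=.088,cork=0,bay_free=.006,cork_a=.006,cork_b=.006,thinner=0,glue=0,lid_home=.058,paintbrush=.003)
for q,z in Z.items():
    for n,c in cs.items():
        for d in robot.mark_of(n,q)[:3]:
            print(q,n,np.round(d["xy"],1),round(d["confidence"],2),np.round(onz(c,d["xy"],z),4))
s=cs["scene"]["px"][140:190,370:480];t=cs["side"]["px"][105:165,230:310]
o=np.hstack([cv2.resize(s,(480,360),interpolation=2),cv2.resize(t,(320,360),interpolation=2)])
cv2.imwrite("pics/crop1.png",o[:,:,::-1])
E
```

```text
box scene [357.  233.4] 0.55 [ 0.5663 -0.003   0.    ]
box side [345.8 198.8] 0.96 [ 0.5701 -0.0046  0.    ]
lid scene [354.8 219. ] 0.75 [ 0.5629 -0.0153  0.058 ]
lid side [341.7 184.9] 0.81 [0.5562 0.0024 0.058 ]
lid side [341.6 319.3] 0.49 [ 0.2619 -0.3122  0.058 ]
lid side [214.3 178.5] 0.4 [0.2932 0.2593 0.058 ]
knob_left scene [380.6 177.9] 0.73 [0.5402 0.1407 0.088 ]
knob_left scene [355.6 236.5] 0.72 [ 0.6156 -0.0929  0.088 ]
knob_left scene [290.7 349.2] 0.7 [ 0.6857 -0.4008  0.088 ]
knob_left side [303.9 154.7] 0.86 [0.5382 0.15   0.088 ]
knob_right scene [303.2 230.7] 0.75 [ 0.5086 -0.1542  0.088 ]
knob_right side [369.7 214.2] 0.76 [ 0.5096 -0.1503  0.088 ]
cork scene [405.5 165.6] 0.66 [0.5123 0.3585 0.    ]
cork scene [407.7 226.9] 0.61 [0.6593 0.104  0.    ]
cork scene [429.5 171.2] 0.57 [0.5876 0.3797 0.    ]
cork side [394.7 205.5] 0.61 [ 0.6596 -0.1169  0.    ]
cork side [275.6 137.6] 0.51 [0.5962 0.3765 0.    ]
cork side [260.7 147.6] 0.45 [0.5233 0.3622 0.    ]
bay_free scene [383.  249.8] 0.95 [ 0.6538 -0.0164  0.006 ]
bay_free side [369.9 187. ] 0.6 [ 0.657  -0.
[... 544 characters left out ...]
6543 -0.1206  0.006 ]
cork_b side [275.6 137.6] 0.51 [0.5914 0.3695 0.006 ]
cork_b side [260.7 147.6] 0.45 [0.519  0.3553 0.006 ]
thinner scene [223.3 302.5] 0.56 [ 0.458  -0.3705 -0.    ]
thinner side [416.8 302.1] 0.7 [ 0.4542 -0.3701  0.    ]
glue scene [456.7 176.3] 0.82 [0.6673 0.4091 0.    ]
glue scene [357.3 235.6] 0.2 [ 0.5715 -0.0094  0.    ]
glue side [283.9 126.6] 0.52 [0.6594 0.4118 0.    ]
lid_home scene [380.3 230.8] 0.61 [ 0.6364 -0.0115  0.058 ]
lid_home side [363.2 176.5] 0.68 [ 0.6296 -0.011   0.058 ]
paintbrush scene [350.6 148.1] 0.57 [0.316  0.3277 0.003 ]
paintbrush scene [404.6 164.8] 0.52 [0.5095 0.3566 0.003 ]
paintbrush side [213.  179.2] 0.53 [0.3153 0.3198 0.003 ]
```

View pics/crop1.png

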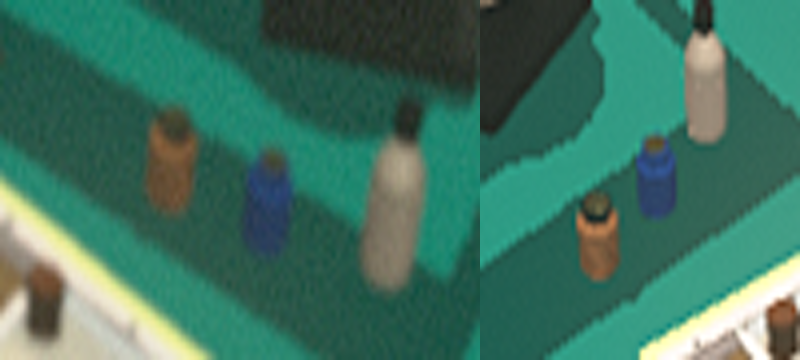

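```bash
cat >> h.py <<'E'
def goto(tgt,yaw=None,n=None,step=30):
    """prints turn & total shift in tool axes to reach tgt; yaw=world yaw of tool y axis from +y"""
    s=robot.get_state();Rm=R.from_rotvec(s["eef_rot"]).as_matrix();y=Rm[:,1]
    cy=np.arctan2(-y[0],y[1]); dy=0 if yaw is None else yaw-cy
    R2=R.from_rotvec([0,0,dy]).as_matrix()@Rm
    d=R2.T@(np.array(tgt)-s["ee_pos"])*1000
    n=n or int(np.ceil(np.linalg.norm(d)/step))
    print("yaw now %.4f turn(tool) %.4f"%(cy,-dy),"tot",np.round(d,1),"n",n,"per",np.round(d/n,2),"tool z",np.round(Rm[:,2],4))
E
python3 - <<'E'
from h import *
goto([0.50,0.34,0.20],-0.10)
E
```

```text
yaw now -0.3528 turn(tool) -0.2528 tot [-338.5  -95.9   48.3] n 12 per [-28.21  -7.99   4.02] tool z [-0.  0. -1.]
```

Request:
send_rows(increments=[[[0,0,0],-0.085],[[0,0,0],-0.084],[[0,0,0],-0.084],[[-14,-4,2],0],[[-28,-8,4],0],[[-28,-8,4],0],[[-28,-8,4],0],[[-28,-8,4],0],[[-28,-8,4],0],[[-28,-8,4],0],[[-28,-8,4],0],[[-28,-8,4],0],[[-28,-8,4],0],[[-28,-8,4],0],[[-28,-8,4],0],[[-14,-4,2],0],[[0,0,0],0],[[0,0,0],0]], grip=-0.2)

```text
t: 2.95
ee_pos: [0.4975, 0.3399, 0.1998]
eef_rot: [-0.159, -3.136, 0.0]
contact_force: [-0.4, 0.5, 0.2]
grip_width: 0.0514
```

```bash
python3 - <<'E'
from h import *
s=robot.get_state();print(s["t"],s["ee_pos"],s["eef_rot"],s["grip_width"])
c=cam("wrist");cv2.imwrite("pics/w1.png",c["px"][:,:,::-1])
for q,z in dict(cork=0,knob_left=.088,knob_right=.088,box=0,bay_free=.006,lid_home=.058,lid=.058).items():
    for d in robot.mark_of("wrist",q)[:4]:
        print(q,np.round(d["xy"],1),round(d["confidence"],2),np.round(onz(c,d["xy"],z),4))
E
```

```text
2.95 [0.49747277 0.33987025 0.19976747] [-1.58720760e-01 -3.13604110e+00  3.86789153e-04] 0.051400712278551586
cork [333.9 197.7] 0.95 [0.514  0.3612 0.    ]
cork [352.1 256.9] 0.55 [0.5954 0.3781 0.    ]
knob_left [111.4 267. ] 0.71 [0.5359 0.141  0.088 ]
bay_free [ 67.6 324.6] 0.87 [ 0.6563 -0.0189  0.006 ]
lid_home [ 25.3 333.4] 0.58 [ 0.625  -0.0127  0.058 ]
lid [  6.9 287.5] 0.83 [ 0.5635 -0.0078  0.058 ]
```

View pics/w1.png

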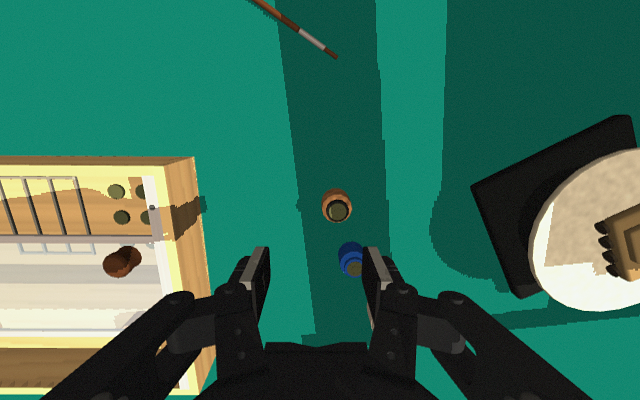

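```bash
cat >> h.py <<'E'
def cylmask(c,p,parts):
    m=np.zeros(c["px"].shape[:2],np.uint8);a=np.linspace(0,2*np.pi,40)
    for r,z0,z1 in parts:
        P=np.array([[p[0]+r*np.cos(t),p[1]+r*np.sin(t),z] for z in (z0,z1) for t in a])
        cv2.fillConvexPoly(m,cv2.convexHull((proj(c,P)*16).astype(np.int32)),255,shift=4)
    return m
def fitcyl(c,mask,p0,parts):
    from scipy.optimize import minimize
    mb=cv2.GaussianBlur(mask.astype(np.float32)*255,(0,0),1)
    f=lambda p:np.abs(cv2.GaussianBlur(cylmask(c,p,parts).astype(np.float32),(0,0),1)-mb).sum()/255
    r=minimize(f,p0,method="Nelder-Mead",options=dict(initial_simplex=[np.array(p0),np.array(p0)+[.008,0],np.array(p0)+[0,.008]]))
    return r.x,r.fun,mask.sum()
E
python3 - <<'E'
from h import *
z0=0
parts=[(.017,z0,z0+.03),(.0125,z0+.033,z0+.041)]
for n in ["wrist","scene","side"]:
    c=cam(n)
    for d in robot.trace(n,"cork"):
        m=d["pixels"];print(n,np.round(d["xy"]),round(d["confidence"],2),m.sum(),c["px"][m].mean(0).round(), np.round(fitcyl(c,m,onz(c,d["xy"],z0+.02)[:2],parts),4))
E
```

```text
Traceback (most recent call last):
ValueError: setting an array element with a sequence. The requested array has an inhomogeneous shape after 1 dimensions. The detected shape was (3,) + inhomogeneous part.
```

```bash
python3 - <<'E'
from h import *
z0=0
parts=[(.017,z0,z0+.03),(.0125,z0+.033,z0+.041)]
for n in ["wrist","scene","side"]:
    c=cam(n)
    for d in robot.trace(n,"cork"):
        m=d["pixels"]; r=fitcyl(c,m,onz(c,d["xy"],z0+.02)[:2],parts)
        print(n,np.round(d["xy"]),round(d["confidence"],2),c["px"][m].mean(0).round(), r[0].round(4),round(r[1]),r[2])
E
```

```text
wrist [333. 205.] 0.83 [89. 69. 43.] [0.5188 0.3624] 99 817
wrist [350. 263.] 0.71 [32. 54. 80.] [0.5896 0.3763] 143 794
scene [356. 267.] 0.71 [160. 131.  92.] [ 0.6427 -0.1203] 79 210
scene [432. 166.] 0.71 [46. 68. 95.] [0.5923 0.3753] 65 112
scene [407. 223.] 0.62 [155. 123.  78.] [0.6616 0.0919] 16 232
scene [409. 163.] 0.56 [92. 82. 58.] [0.5237 0.355 ] 12 159
side [348. 160.] 0.57 [207. 170. 127.] [0.696  0.1096] 121 39
side [398. 201.] 0.48 [189. 160. 131.] [ 0.6609 -0.111 ] 134 70
side [275. 134.] 0.45 [ 48.  74. 104.] [0.59   0.3748] 26 125
```

```bash
python3 - <<'E'
from h import *
c=cam("wrist")
p=[0.5180,0.3605]
o=c["px"].copy()
for r,z in[(.017,0),(.017,.03),(.0125,.041)]:
    a=np.linspace(0,2*np.pi,60);P=np.c_[p[0]+r*np.cos(a),p[1]+r*np.sin(a),0*a+z]
    u=proj(c,P)
    big=None
    o=o
    globals().setdefault("L",[]).append(u)
s=8;x0,y0=290,170
cr=cv2.resize(o[y0:y0+70,x0:x0+95],None,fx=s,fy=s,interpolation=cv2.INTER_CUBIC)
raw=cr.copy()
for u in L: cv2.polylines(cr,[(((u-[x0,y0])+.5)*s).astype(np.int32)],True,(255,255,0),1)
cv2.imwrite("pics/c2.png",cr[:,:,::-1])
E
```

```text
(no output)
```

View pics/c2.png

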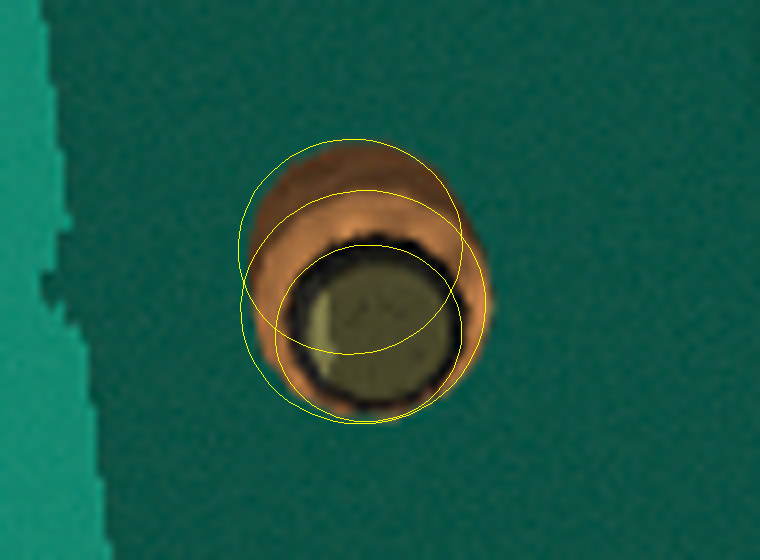

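Enlarged crop: brown cork with the olive and black painted wheel on top. This is the one meant; the blue one lies 76 mm farther away. Now I move over it.

```bash
python3 - <<'E'
from h import *
goto([0.5170,0.3620,0.10],-0.10)
E
```

```text
yaw now -0.0999 turn(tool) 0.0001 tot [-17.2  23.7 100.3] n 4 per [-4.3   5.92 25.06] tool z [-1.e-04 -1.e-04 -1.e+00]
```

Request:
send_rows(increments=[[[-3.4,4.7,20],0],[[-3.4,4.7,20],0],[[-3.4,4.8,20],0],[[-3.5,4.8,20],0],[[-3.5,4.7,20],0],[[0,0,0],0],[[0,0,0],0]])

```text
t: 4.38
ee_pos: [0.5161, 0.3614, 0.099]
eef_rot: [-0.157, -3.135, 0.004]
contact_force: [-0.2, 0.2, -0.2]
grip_width: 0.0513
```

```bash
python3 - <<'E'
from h import *
s=robot.get_state();print(s["t"],s["ee_pos"],s["grip_width"])
c=cam("wrist");p=[.517,.362];o=c["px"].copy()
for r,z in[(.017,0),(.017,.03),(.0125,.041)]:
    a=np.linspace(0,2*np.pi,60);P=np.c_[p[0]+r*np.cos(a),p[1]+r*np.sin(a),0*a+z]
    cv2.polylines(o,[proj(c,P).round().astype(np.int32)],True,(255,255,0),1)
cv2.imwrite("pics/w2.png",o[:,:,::-1])
goto([p[0],p[1],.022],-.1)
E
```

```text
4.3833 [0.51614461 0.36141535 0.09898305] 0.05129548459123096
yaw now -0.0998 turn(tool) 0.0002 tot [-0.1  0.1 78.6] n 3 per [-0.03  0.04 26.18] tool z [-5.e-04 -4.e-04 -1.e+00]
```

View pics/w2.png

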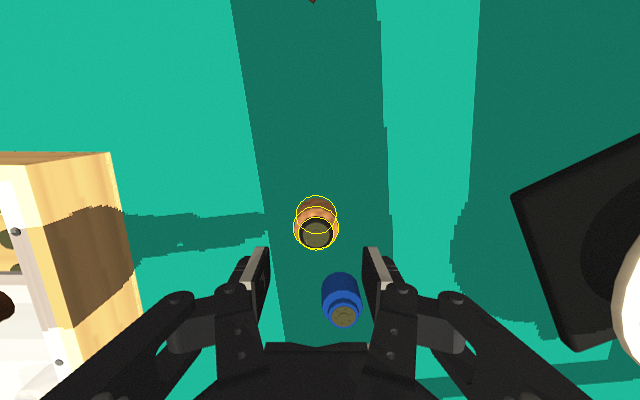

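Request:
send_rows(increments=[[[0,0,15],0],[[0,0,18],0],[[0,0,18],0],[[0,0,15],0],[[0,0,9],0],[[0,0,2.5],0],[[0,0,0],0]])

```text
t: 5.02
ee_pos: [0.5172, 0.3621, 0.0234]
eef_rot: [0.157, 3.137, 0.0]
contact_force: [0.4, 0.4, 0.4]
grip_width: 0.051
```

Request:
send_rows(increments=[[[0,0,0],0],[[0,0,0],0],[[0,0,0],0],[[0,0,0],0],[[0,0,0],0],[[0,0,0],0]], grip=1, grip_force=25)

```text
t: 5.52
ee_pos: [0.5181, 0.3628, 0.0246]
eef_rot: [0.157, 3.135, 0.003]
contact_force: [-0.3, 0.4, 5.6]
grip_width: 0.0332
```

```bash
python3 - <<'E'
from h import *
s=robot.get_state();print(s["t"],s["ee_pos"],s["grip_width"],s["contact_force"])
c=cam("wrist");cv2.imwrite("pics/w3.png",c["px"][:,:,::-1])
E
```

```text
5.5167 [0.51810141 0.3628131  0.02458191] 0.03321745502152043 [-0.27288346  0.37915768  5.64860569]
```

View pics/w3.png

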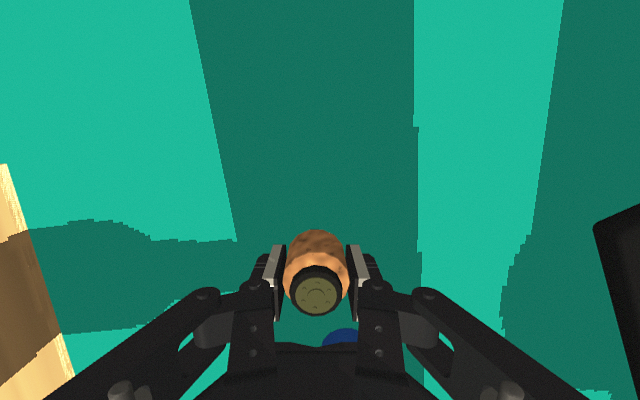

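Request:
send_rows(increments=[[[0,0,-6],0],[[0,0,-15],0],[[0,0,-25],0],[[0,0,-30],0],[[0,0,-30],0],[[0,0,-30],0],[[0,0,-30],0],[[0,-10,-20],0],[[0,-25,0],0],[[0,-30,0],0],[[0,-30,0],0],[[0,-30,0],0],[[0,-30,0],0],[[0,-30,0],0],[[0,-30,0],0],[[0,-30,0],0],[[0,-30,0],0],[[0,-30,0],0],[[0,-25,0],0],[[0,-15,0],0]])

```text
t: 7.23
ee_pos: [0.4817, 0.0164, 0.209]
eef_rot: [-0.16, -3.137, 0.001]
contact_force: [0.4, -0.3, 0.1]
grip_width: 0.0331
```

Request:
send_rows(increments=[[[0,-10,0],0],[[0,-5,0],0],[[0,0,0],0],[[0,0,0],0]])

```text
t: 7.57
ee_pos: [0.4812, 0.0043, 0.2088]
eef_rot: [-0.156, -3.138, -0.001]
contact_force: [0.0, 0.2, -0.1]
grip_width: 0.0332
```

```bash
python3 - <<'E'
from h import *
s=robot.get_state();print(s["t"],s["ee_pos"],s["eef_rot"],s["grip_width"],s["contact_force"])
c=cam("wrist");cv2.imwrite("pics/w4.png",c["px"][:,:,::-1])
for q,z in dict(cork_a=.006,knob_left=.088,knob_right=.088,box=0,bay_free=.006,lid_home=.058,lid=.058).items():
    for d in robot.mark_of("wrist",q)[:4]:
        print(q,np.round(d["xy"],1),round(d["confidence"],2),np.round(onz(c,d["xy"],z),4))
E
```

```text
7.5667 [0.48119483 0.00433646 0.20882232] [-1.56218956e-01 -3.13765119e+00 -7.59999499e-04] 0.03315412743666154 [ 0.00461497  0.20767167 -0.09937555]
cork_a [314.5 253.9] 0.78 [ 0.572  -0.0052  0.006 ]
cork_a [610.  241.7] 0.68 [0.5923 0.3733 0.006 ]
knob_left [457.7 248.4] 0.83 [0.538  0.1379 0.088 ]
knob_right [159.7 243.8] 0.94 [ 0.5046 -0.148   0.088 ]
lid_home [315.1 318.6] 0.61 [ 0.6299 -0.0102  0.058 ]
```

View pics/w4.png

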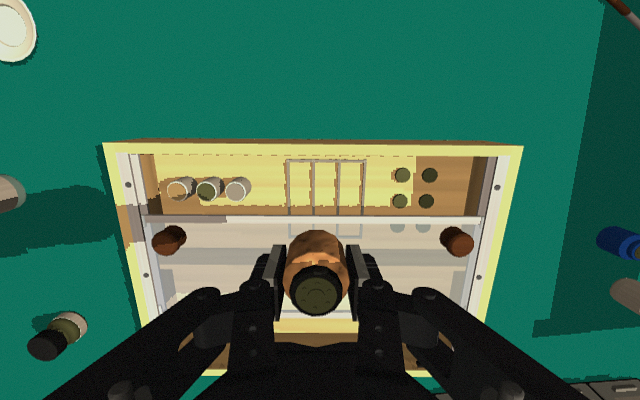

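```bash
python3 - <<'E'
from h import *
c=cam("wrist")
a=onz(c,[103,142],.068);b=onz(c,[523,145.5],.068)
print(a,b,np.linalg.norm(a-b)); d=b-a; print("yaw",np.arctan2(-d[0],d[1]))
y=np.arctan2(-d[0],d[1]); print("centre",(a+b)[:2]/2+.14*np.array([np.cos(y),np.sin(y)]))
cs={n:cam(n) for n in["scene","side"]}
s=cs["scene"]["px"][155:310,255:455];t=cs["side"]["px"][125:270,260:440]
cv2.imwrite("pics/s1.png",cv2.resize(s,None,fx=3.8,fy=3.8,interpolation=2)[:,:,::-1])
cv2.imwrite("pics/s2.png",cv2.resize(t,None,fx=4,fy=4,interpolation=2)[:,:,::-1])
E
```

```text
[ 0.40606159 -0.1863575   0.068     ] [0.44785378 0.20316588 0.068     ] 0.391758922704685
yaw -0.10688171647003503
centre [ 0.56615879 -0.00653078]
```

View pics/s1.png

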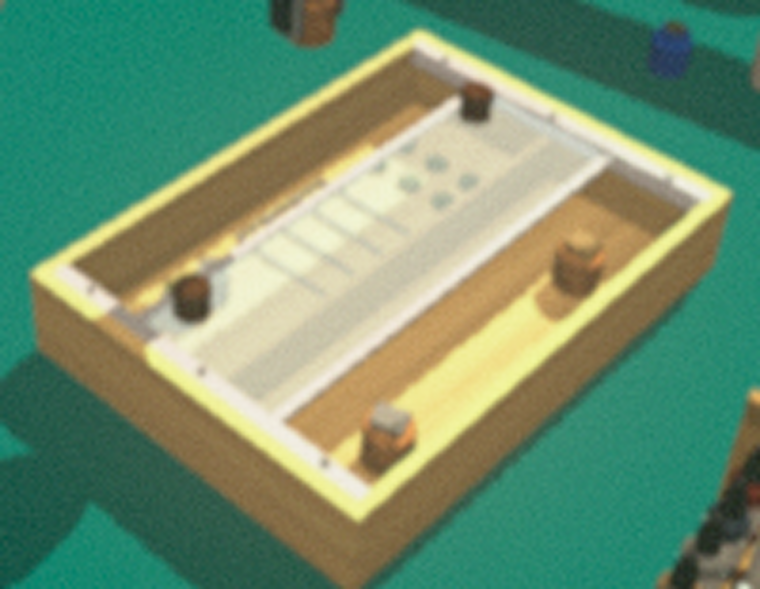

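View pics/s2.png

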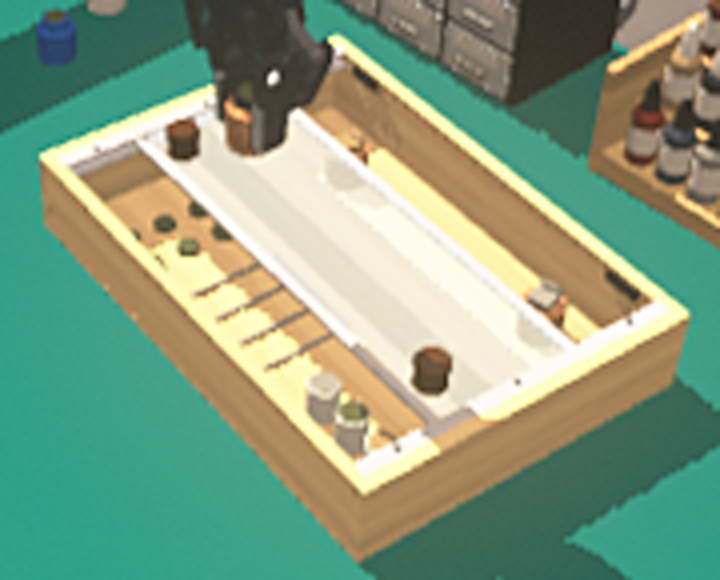

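```bash
python3 - <<'E'
from h import *
cs=[cam(n) for n in["scene","side","wrist"]]
nl,nr,fr,fl=[-.14,.197],[-.14,-.197],[.14,-.197],[.14,.197]
obs=[(0,nl,(364.7,162.6)),(0,nr,(263.4,226.3)),(0,fr,(349.4,291.5)),(0,fl,(447.3,205.2)),
(1,nl,(270.2,163.9)),(1,nr,(350.2,247.6)),(1,fr,(431.6,203.4)),(1,fl,(343.4,133.9)),(2,nr,(103,142)),(2,nl,(523,145.5))]
def W(p,b,z): 
    c,s=np.cos(p[2]),np.sin(p[2]); return np.array([p[0]+c*b[0]-s*b[1],p[1]+s*b[0]+c*b[1],z])
def f(p,o=obs): return np.concatenate([(proj(cs[i],W(p,b,.068))[0]-u) for i,b,u in o])
for sel in ([0,1,2],[0],[1],[2]):
    o=[x for x in obs if x[0] in sel]
    r=least_squares(f,[.57,-.005,-.1],loss="soft_l1",kwargs=dict(o=o));print(sel,r.x.round(4),r.fun.round(1))
    if len(sel)==3:p=r.x
print("bay",W(p,[.09,0],.006),"home",W(p,[.0635,0],.058),"knobs home",W(p,[.0235,.145],.088),W(p,[.0235,-.145],.088))
E
```

```text
[0, 1, 2] [ 0.5666 -0.0068 -0.1064] [-0.  -0.6 -1.1 -0.4 -0.6 -0.6 -0.2 -0.4 -1.1 -0.5  0.2  0.3  0.6 -0.2
  0.7 -0.6 -0.9  0.8  1.2  0.3]
[0] [ 0.5683 -0.0074 -0.1047] [ 0.2 -0.4 -0.7  0.1  0.1 -0.   0.3 -0.1]
[1] [ 0.5658 -0.0068 -0.1053] [-1.4 -0.4  0.   0.5  0.4 -0.2  0.4 -0.5]
[2] [ 0.5663 -0.007  -0.1077] [-1.1  0.2  1.1  0.2]
bay [ 0.65610048 -0.01637414  0.006     ] home [ 0.62975045 -0.01355884  0.058     ] knobs home [0.60538129 0.13487008 0.088     ] [ 0.57457234 -0.15348874  0.088     ]
```

```bash
cat >> h.py <<'E'
BOX=np.array([.5668,-.0069,-.1058])
def W(b,z,p=BOX):
    c,s=np.cos(p[2]),np.sin(p[2]); return np.array([p[0]+c*b[0]-s*b[1],p[1]+s*b[0]+c*b[1],z])
def B(w,p=BOX):
    c,s=np.cos(p[2]),np.sin(p[2]); d=np.array(w[:2])-p[:2]; return np.array([c*d[0]+s*d[1],-s*d[0]+c*d[1]])
E
python3 - <<'E'
from h import *
goto(W([.09,0],.13),-.1058,step=25)
print([B(x)*1000 for x in ([.538,.1379],[.5046,-.148])])
E
```

```text
yaw now -0.0998 turn(tool) 0.0060 tot [-176.3   -1.7   78.8] n 8 per [-22.04  -0.21   9.85] tool z [-1.e-04  0.e+00 -1.e+00]
[array([-43.93023708, 140.94897754]), array([ -46.95165731, -146.87951483])]
```

Request:
send_rows(increments=[[[-8,0,4],0.006],[[-18,-0.2,8],0],[[-22,-0.2,10],0],[[-22,-0.2,10],0],[[-22,-0.2,10],0],[[-22,-0.2,10],0],[[-22,-0.3,10],0],[[-20,-0.3,9],0],[[-14,-0.3,6],0],[[-6.3,0,1.8],0],[[0,0,0],0],[[0,0,0],0],[[0,0,0],0]])

```text
t: 9.35
ee_pos: [0.6558, -0.0165, 0.1304]
eef_rot: [-0.166, -3.137, -0.0]
contact_force: [-0.9, 0.0, -0.2]
grip_width: 0.0332
```

```bash
python3 - <<'E'
from h import *
s=robot.get_state();print(s["t"],s["ee_pos"],s["contact_force"],B(s["ee_pos"])*1000)
goto(W([.09,0],.0335),-.1058,step=25)
c=cam("wrist");cv2.imwrite("pics/w5.png",c["px"][:,:,::-1])
E
```

```text
9.35 [ 0.65578784 -0.01651747  0.13042159] [-0.85981957  0.01102924 -0.24451861] [89.50588371 -0.16632974]
yaw now -0.1058 turn(tool) -0.0000 tot [-0.5  0.2 96.9] n 4 per [-0.13  0.04 24.23] tool z [-1.e-04  1.e-04 -1.e+00]
```

View pics/w5.png

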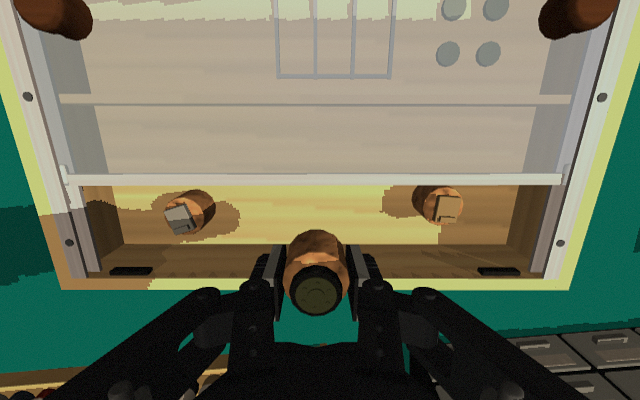

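Request:
send_rows(increments=[[[0,0,10],0],[[0,0,15],0],[[0,0,18],0],[[0,0,18],0],[[0,0,15],0],[[0,0,10],0],[[0,0,5],0],[[0,0,3],0],[[0,0,1],0],[[0,0,0],0],[[0,0,0],0]])

```text
t: 10.32
ee_pos: [0.657, -0.0166, 0.036]
eef_rot: [0.166, 3.135, 0.0]
contact_force: [0.9, 0.7, -0.1]
grip_width: 0.0332
```

Request:
send_rows(increments=[[[0,0,1.5],0],[[0,0,1.5],0],[[0,0,0],0],[[0,0,0],0]])

```text
t: 10.65
ee_pos: [0.6562, -0.0166, 0.032]
eef_rot: [-0.166, -3.137, 0.0]
contact_force: [0.6, -0.8, 0.5]
grip_width: 0.033
```

Request:
send_rows(increments=[[[0,0,1],0],[[0,0,0],0],[[0,0,0],0]])

```text
t: 10.9
ee_pos: [0.6562, -0.0166, 0.0309]
eef_rot: [-0.166, -3.137, 0.0]
contact_force: [-0.6, -0.1, -0.8]
grip_width: 0.0333
```

Request:
send_rows(increments=[[[0,0,1],0],[[0,0,0],0],[[0,0,0],0]])

```text
t: 11.15
ee_pos: [0.6563, -0.0166, 0.0306]
eef_rot: [0.166, 3.137, -0.0]
contact_force: [-2.5, -0.8, 3.3]
grip_width: 0.0329
```

Request:
send_rows(increments=[[[0,0,1],0],[[0,0,0],0],[[0,0,0],0]])

```text
t: 11.4
ee_pos: [0.6564, -0.0166, 0.0306]
eef_rot: [0.166, 3.136, -0.0]
contact_force: [-3.7, 0.4, 8.8]
grip_width: 0.033
```

Request:
send_rows(increments=[[[0,0,-1.2],0],[[0,0,0],0]])

```text
t: 11.57
ee_pos: [0.6566, -0.0166, 0.0306]
eef_rot: [0.166, 3.136, 0.0]
contact_force: [-0.9, -0.5, 4.9]
grip_width: 0.033
```

Request:
send_rows(increments=[[[0,0,0],0],[[0,0,0],0],[[0,0,0],0],[[0,0,0],0],[[0,0,0],0]], grip=-0.2)

```text
t: 11.98
ee_pos: [0.6561, -0.0166, 0.0298]
eef_rot: [-0.166, -3.137, 0.0]
contact_force: [0.5, 0.0, -0.6]
grip_width: 0.0511
```

```bash
python3 - <<'E'
from h import *
s=robot.get_state();print(s["t"],s["ee_pos"],s["contact_force"],s["grip_width"])
c=cam("wrist");cv2.imwrite("pics/w6.png",c["px"][:,:,::-1])
E
```

```text
11.9833 [ 0.65611534 -0.01656611  0.02982188] [ 0.50016287  0.0370087  -0.582996  ] 0.05107645574411463
```

View pics/w6.png

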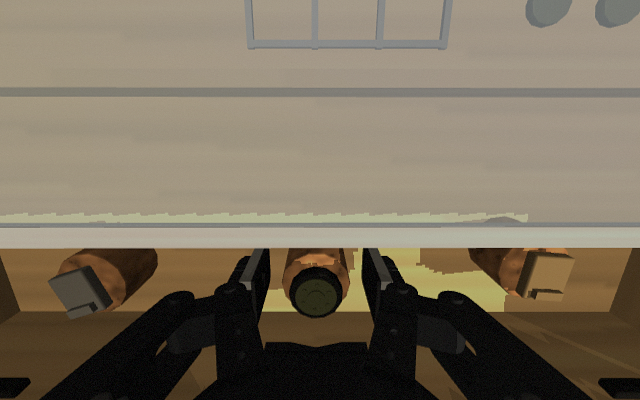

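Request:
send_rows(increments=[[[0,0,-6],0],[[0,0,-15],0],[[0,0,-25],0],[[0,0,-30],0],[[0,0,-30],0],[[5,0,-30],0],[[15,0,-20],0],[[25,0,-10],0],[[30,0,0],0],[[30,0,0],0],[[30,0,0],0],[[30,0,0],0],[[25,0,0],0],[[10,0,0],0],[[0,0,0],0],[[0,0,0],0]], grip=-0.2)

```text
t: 13.37
ee_pos: [0.4584, 0.0045, 0.1971]
eef_rot: [0.166, 3.134, 0.0]
contact_force: [0.1, -0.4, 0.2]
grip_width: 0.0513
```

```bash
python3 - <<'E'
from h import *
s=robot.get_state();print(s["t"],s["ee_pos"],s["contact_force"],s["grip_width"],B(s["ee_pos"]))
c=cam("wrist");cv2.imwrite("pics/w7.png",c["px"][:,:,::-1])
cv2.imwrite("pics/s7.png",cv2.resize(cam("scene")["px"][155:310,255:455],None,fx=3.8,fy=3.8,interpolation=2)[:,:,::-1])
cam("side")
C={"wrist":c,"scene":cam("scene"),"side":cam("side")}
for q in ["knob_left","knob_right"]:
    for n in C:
        for d in robot.mark_of(n,q)[:1]:
            print(q,n,np.round(d["xy"],1),round(d["confidence"],2),np.round(B(onz(C[n],d["xy"],.088))*1000,1))
E
```

```text
13.3667 [0.458414   0.00453155 0.19712539] [ 0.06146098 -0.37669887  0.16611738] 0.05132565329259907 [-1.08987148e-01 -7.82260385e-05]
knob_left wrist [467.3 270.4] 0.63 [-48.1 144.5]
knob_left scene [381.6 179.9] 0.8 [-34.4 138.5]
knob_left side [305.7 155.1] 0.76 [-41.6 148.4]
knob_right wrist [162.  272.7] 0.74 [ -45.6 -145.1]
knob_right scene [304.  232.7] 0.56 [ -36.2 -156. ]
knob_right side [369.9 214. ] 0.78 [ -40.8 -148.4]
```

View pics/w7.png

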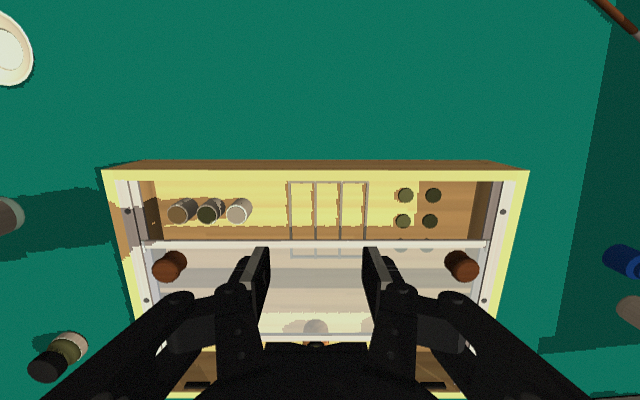

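View pics/s7.png

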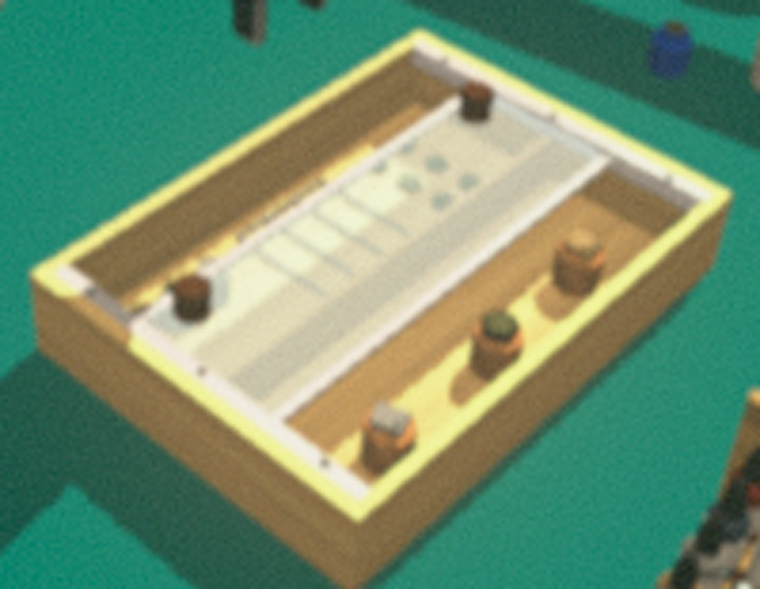

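Request:
send_rows(increments=[[[-3,-10,0],0],[[-4,-22,5],0],[[-5,-28,10],0],[[-5,-28,15],0],[[-5,-28,20],0],[[-4,-20,20],0],[[-2,-9,20],0],[[-1,0,10],0],[[0,0,5],0],[[0,0,0],0],[[0,0,0],0]], grip=1)

```text
t: 14.83
ee_pos: [0.4712, -0.1422, 0.0917]
eef_rot: [0.164, 3.137, 0.0]
contact_force: [0.1, 0.8, 0.4]
grip_width: -0.0001
```

```bash
python3 - <<'E'
from h import *
s=robot.get_state();print(s["t"],s["ee_pos"],s["contact_force"],s["grip_width"],B(s["ee_pos"])*1000)
goto([0.5,0,.1],-.1058)
c=cam("wrist");cv2.imwrite("pics/w8.png",c["px"][:,:,::-1])
E
```

```text
14.8333 [ 0.47118764 -0.14218586  0.09173609] [0.14806514 0.76610258 0.37864353] -0.00013750952712779455 [ -80.79118098 -144.62632118]
yaw now -0.1047 turn(tool) 0.0011 tot [-13.6 144.4  -8.3] n 5 per [-2.73 28.89 -1.65] tool z [ 4.e-04  0.e+00 -1.e+00]
```

View pics/w8.png

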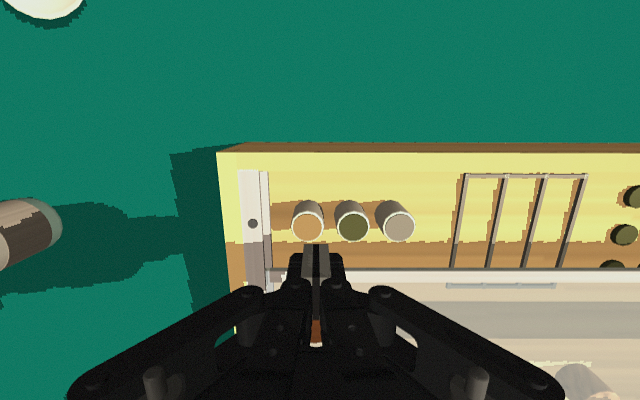

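Request:
send_rows(increments=[[[-4,0,0],0],[[-4,0,0],0],[[-3,0,0],0],[[0,0,0],0]])

```text
t: 15.22
ee_pos: [0.4833, -0.1439, 0.0919]
eef_rot: [0.165, 3.135, -0.001]
contact_force: [-0.2, 0.5, 0.2]
grip_width: -0.0002
```

Request:
send_rows(increments=[[[-2,0,0],0],[[-2,0,0],0],[[0,0,0],0]])

```text
t: 15.47
ee_pos: [0.4855, -0.1442, 0.0911]
eef_rot: [-0.166, -3.136, -0.0]
contact_force: [-2.3, 1.0, 0.2]
grip_width: -0.0
```

Request:
send_rows(increments=[[[-2,0,0],0],[[-2,0,0],0],[[0,0,0],0]])

```text
t: 15.72
ee_pos: [0.4897, -0.145, 0.0911]
eef_rot: [-0.167, -3.137, 0.001]
contact_force: [-3.6, -0.8, 1.7]
grip_width: 0.0004
```

Request:
send_rows(increments=[[[-1.5,0,0],0],[[-1.5,0,0],0],[[0,0,0],0]])

```text
t: 15.97
ee_pos: [0.4933, -0.1453, 0.0911]
eef_rot: [0.166, 3.136, -0.0]
contact_force: [-1.6, -1.6, 0.1]
grip_width: 0.0003
```

Request:
send_rows(increments=[[[-1.5,0,0],0],[[-1.5,0,0],0],[[0,0,0],0]])

```text
t: 16.22
ee_pos: [0.4945, -0.1455, 0.0909]
eef_rot: [-0.167, -3.134, 0.001]
contact_force: [-5.9, -2.1, 3.2]
grip_width: -0.0002
```

Request:
send_rows(increments=[[[-1.5,0,0],0],[[-1.5,0,0],0],[[0,0,0],0]])

```text
t: 16.47
ee_pos: [0.4952, -0.1456, 0.0907]
eef_rot: [-0.167, -3.13, 0.001]
contact_force: [-10.7, -0.6, 7.3]
grip_width: -0.0003
```

Request:
send_rows(increments=[[[5,0,0],0],[[10,2,-1],0],[[10,15,0],0],[[0,30,0],0],[[0,38,0],0],[[0,40,0],0],[[0,40,0],0],[[0,40,0],0],[[0,38,0],0],[[0,28,0],0],[[0,15,0],0],[[0,4,0],0],[[0,0,0],0]])

```text
t: 17.55
ee_pos: [0.5053, 0.1471, 0.0924]
eef_rot: [0.162, 3.136, 0.002]
contact_force: [0.4, -0.7, -0.6]
grip_width: 0.0003
```

```bash
python3 - <<'E'
from h import *
s=robot.get_state();print(s["t"],s["ee_pos"],s["contact_force"],B(s["ee_pos"])*1000)
goto([0.5,0,.1],-.1058)
E
```

```text
17.55 [0.50526243 0.14709857 0.09237539] [ 0.35809849 -0.69798514 -0.60749808] [-77.45614732 146.63893512]
yaw now -0.1030 turn(tool) 0.0028 tot [ -10.3 -146.8   -7.8] n 5 per [ -2.06 -29.36  -1.56] tool z [ 0.0017  0.0013 -1.    ]
```

Request:
send_rows(increments=[[[-4,0,0],0],[[-3,0,0],0],[[-2,0,0],0],[[-2,0,0],0],[[-2,0,0],0],[[0,0,0],0]])

```text
t: 18.05
ee_pos: [0.516, 0.143, 0.092]
eef_rot: [-0.168, -3.133, 0.001]
contact_force: [-4.7, -0.4, 2.8]
grip_width: -0.0002
```

Request:
send_rows(increments=[[[-2,0,0],0],[[-2,0,0],0],[[0,0,0],0]])

```text
t: 18.3
ee_pos: [0.5182, 0.1429, 0.0918]
eef_rot: [-0.166, -3.13, 0.001]
contact_force: [-7.6, 0.5, 5.5]
grip_width: -0.0003
```

Request:
send_rows(increments=[[[-2,0,0],0],[[-2,0,0],0],[[0,0,0],0]])

```text
t: 18.55
ee_pos: [0.5248, 0.1428, 0.0921]
eef_rot: [-0.167, -3.136, -0.0]
contact_force: [-1.3, 0.4, 1.1]
grip_width: 0.0002
```

Request:
send_rows(increments=[[[-2,0,0],0],[[-2,0,0],0],[[0,0,0],0]])

```text
t: 18.8
ee_pos: [0.5301, 0.1426, 0.0922]
eef_rot: [0.167, 3.136, 0.0]
contact_force: [-2.1, 0.5, -0.5]
grip_width: -0.0004
```

Request:
send_rows(increments=[[[-2,0,0],0],[[-2,0,0],0],[[0,0,0],0]])

```text
t: 19.05
ee_pos: [0.5342, 0.1423, 0.0922]
eef_rot: [0.166, 3.136, -0.0]
contact_force: [0.0, 1.4, -0.2]
grip_width: 0.0001
```

Request:
send_rows(increments=[[[-2,0,0],0],[[-2,0,0],0],[[0,0,0],0]])

```text
t: 19.3
ee_pos: [0.5365, 0.1423, 0.092]
eef_rot: [-0.165, -3.135, -0.001]
contact_force: [-4.0, 2.5, 1.6]
grip_width: 0.0
```

Request:
send_rows(increments=[[[-2,0,0],0],[[-1,0,0],0],[[0,0,0],0]])

```text
t: 19.55
ee_pos: [0.5374, 0.1423, 0.0919]
eef_rot: [-0.164, -3.131, -0.002]
contact_force: [-9.1, 3.5, 4.8]
grip_width: 0.0002
```

Request:
send_rows(increments=[[[5,0,0],0],[[10,-2,0],0],[[10,-15,0],0],[[0,-30,0],0],[[0,-38,0],0],[[0,-40,0],0],[[0,-40,0],0],[[0,-40,0],0],[[0,-38,0],0],[[0,-28,0],0],[[0,-15,0],0],[[0,-4,0],0],[[0,0,0],0]])

```text
t: 20.63
ee_pos: [0.4852, -0.1458, 0.0924]
eef_rot: [0.171, 3.136, -0.002]
contact_force: [0.3, -0.3, -0.5]
grip_width: -0.0003
```

Request:
send_rows(increments=[[[-4,0,0],0],[[-4,0,0],0],[[-2,0,0],0],[[-2,0,0],0],[[-2,0,0],0],[[0,0,0],0]])

```text
t: 21.13
ee_pos: [0.4981, -0.1447, 0.0919]
eef_rot: [-0.164, -3.135, -0.001]
contact_force: [-2.3, 1.0, 2.1]
grip_width: -0.0
```

Request:
send_rows(increments=[[[-2,0,0],0],[[-2,0,0],0],[[0,0,0],0]])

```text
t: 21.38
ee_pos: [0.4994, -0.145, 0.0916]
eef_rot: [-0.165, -3.13, -0.002]
contact_force: [-8.4, 2.1, 6.0]
grip_width: 0.0003
```

Request:
send_rows(increments=[[[-2,0,0],0],[[-1,0,0],0],[[0,0,0],0]])

```text
t: 21.63
ee_pos: [0.5047, -0.1461, 0.092]
eef_rot: [-0.166, -3.135, -0.0]
contact_force: [-2.4, 0.9, 1.6]
grip_width: 0.0007
```

Request:
send_rows(increments=[[[-2,0,0],0],[[-1,0,0],0],[[0,0,0],0]])

```text
t: 21.88
ee_pos: [0.5094, -0.1469, 0.0921]
eef_rot: [0.166, 3.136, -0.001]
contact_force: [-0.5, -0.4, 0.2]
grip_width: -0.0003
```

Request:
send_rows(increments=[[[-2,0,0],0],[[-2,0,0],0],[[-1,0,0],0],[[0,0,0],0]])

```text
t: 22.22
ee_pos: [0.5137, -0.1476, 0.0921]
eef_rot: [-0.167, -3.137, 0.001]
contact_force: [-2.8, -2.1, -0.6]
grip_width: -0.0002
```

Request:
send_rows(increments=[[[-2,0,0],0],[[-2,0,0],0],[[0,0,0],0]])

```text
t: 22.47
ee_pos: [0.5155, -0.148, 0.0919]
eef_rot: [-0.167, -3.133, 0.001]
contact_force: [-7.3, -2.8, 2.2]
grip_width: 0.0001
```

Request:
send_rows(increments=[[[5,0,0],0],[[9,2,0],0],[[8,15,0],0],[[0,30,0],0],[[0,38,0],0],[[0,40,0],0],[[0,40,0],0],[[0,40,0],0],[[0,38,0],0],[[0,28,0],0],[[0,15,0],0],[[0,4,0],0],[[0,0,0],0]])

```text
t: 23.55
ee_pos: [0.527, 0.1448, 0.0925]
eef_rot: [0.162, 3.136, 0.002]
contact_force: [-0.7, -0.6, 0.3]
grip_width: -0.0001
```

Request:
send_rows(increments=[[[-4,0,0],0],[[-4,0,0],0],[[-3,0,0],0],[[-2,0,0],0],[[-2,0,0],0],[[0,0,0],0]])

```text
t: 24.05
ee_pos: [0.5401, 0.1405, 0.092]
eef_rot: [-0.168, -3.134, 0.001]
contact_force: [-4.6, -1.0, 4.3]
grip_width: 0.0001
```

Request:
send_rows(increments=[[[-2,0,0],0],[[-2,0,0],0],[[0,0,0],0]])

```text
t: 24.3
ee_pos: [0.5448, 0.1405, 0.0921]
eef_rot: [-0.167, -3.136, 0.0]
contact_force: [-2.8, -1.4, 1.2]
grip_width: 0.0001
```

Moving again; carry on at the left end.

Request:
send_rows(increments=[[[-2,0,0],0],[[-2,0,0],0],[[-2,0,0],0],[[0,0,0],0]])

```text
t: 24.63
ee_pos: [0.5522, 0.1406, 0.0922]
eef_rot: [0.166, 3.136, 0.001]
contact_force: [-1.4, 0.8, -0.4]
grip_width: 0.0002
```

Request:
send_rows(increments=[[[-2,0,0],0],[[-2,0,0],0],[[-2,0,0],0],[[0,0,0],0]])

```text
t: 24.97
ee_pos: [0.5579, 0.1397, 0.0922]
eef_rot: [0.166, 3.136, -0.0]
contact_force: [-1.0, 1.1, -0.5]
grip_width: -0.0004
```

Request:
send_rows(increments=[[[-2,0,0],0],[[-2,0,0],0],[[0,0,0],0]])

```text
t: 25.22
ee_pos: [0.5596, 0.1397, 0.0919]
eef_rot: [-0.165, -3.133, -0.001]
contact_force: [-5.7, 3.7, 2.5]
grip_width: 0.0002
```

Request:
send_rows(increments=[[[5,0,0],0],[[11,-2,0],0],[[10,-15,0],0],[[0,-30,0],0],[[0,-38,0],0],[[0,-40,0],0],[[0,-40,0],0],[[0,-40,0],0],[[0,-38,0],0],[[0,-28,0],0],[[0,-15,0],0],[[0,-4,0],0],[[0,0,0],0]])

```text
t: 26.3
ee_pos: [0.505, -0.148, 0.0925]
eef_rot: [0.171, 3.136, -0.002]
contact_force: [0.6, -0.6, -0.3]
grip_width: 0.0002
```

Request:
send_rows(increments=[[[-4,0,0],0],[[-4,0,0],0],[[-2,0,0],0],[[-2,0,0],0],[[-2,0,0],0],[[0,0,0],0]])

```text
t: 26.8
ee_pos: [0.5185, -0.1469, 0.092]
eef_rot: [-0.164, -3.136, -0.001]
contact_force: [-1.2, 1.5, 0.0]
grip_width: -0.0001
```

Request:
send_rows(increments=[[[-2,0,0],0],[[-2,0,0],0],[[0,0,0],0]])

```text
t: 27.05
ee_pos: [0.5216, -0.1478, 0.0919]
eef_rot: [-0.166, -3.135, -0.001]
contact_force: [-2.8, 1.2, 2.2]
grip_width: 0.0002
```

```bash
python3 - <<'E'
from h import *
s=robot.get_state();print(s["t"],s["contact_force"],B(s["ee_pos"])*1000)
goto([0.5,0,.092],-.1058)
E
```

```text
27.05 [-2.82789024  1.19268036  2.21072248] [ -30.06182336 -144.83499727]
yaw now -0.1055 turn(tool) 0.0003 tot [3.710e+01 1.446e+02 1.000e-01] n 5 per [7.420e+00 2.893e+01 1.000e-02] tool z [-2.4e-03  6.0e-04 -1.0e+00]
```

Right end moving, aligned well. Continue.

Request:
send_rows(increments=[[[-2,0,0],0],[[-2,0,0],0],[[-2,0,0],0],[[0,0,0],0]])

```text
t: 27.38
ee_pos: [0.5297, -0.1491, 0.0923]
eef_rot: [0.166, 3.135, -0.0]
contact_force: [-0.8, -0.3, -0.2]
grip_width: -0.0002
```

Request:
send_rows(increments=[[[-2,0,0],0],[[-2,0,0],0],[[-2,0,0],0],[[0,0,0],0]])

```text
t: 27.72
ee_pos: [0.535, -0.1499, 0.0922]
eef_rot: [0.166, 3.137, -0.001]
contact_force: [-2.1, -1.0, -1.0]
grip_width: 0.0002
```

Request:
send_rows(increments=[[[-2,0,0],0],[[-2,0,0],0],[[0,0,0],0]])

```text
t: 27.97
ee_pos: [0.5393, -0.1499, 0.0922]
eef_rot: [0.166, 3.136, 0.001]
contact_force: [-0.3, -1.4, 0.1]
grip_width: 0.0001
```

Request:
send_rows(increments=[[[5,0,0],0],[[9,2,0],0],[[8,15,0],0],[[0,30,0],0],[[0,38,0],0],[[0,40,0],0],[[0,40,0],0],[[0,40,0],0],[[0,38,0],0],[[0,28,0],0],[[0,15,0],0],[[0,4,0],0],[[0,0,0],0]])

```text
t: 29.05
ee_pos: [0.5474, 0.1423, 0.0923]
eef_rot: [0.162, 3.137, 0.001]
contact_force: [0.4, -0.5, 0.1]
grip_width: -0.0005
```

Request:
send_rows(increments=[[[-4,0,0],0],[[-4,0,0],0],[[-3,0,0],0],[[-2,0,0],0],[[-2,0,0],0],[[0,0,0],0]])

```text
t: 29.55
ee_pos: [0.5625, 0.1384, 0.0921]
eef_rot: [-0.168, -3.137, 0.0]
contact_force: [0.2, 0.0, 0.3]
grip_width: 0.0001
```

Request:
send_rows(increments=[[[-2,0,0],0],[[-2,0,0],0],[[0,0,0],0]])

```text
t: 29.8
ee_pos: [0.5661, 0.1387, 0.0921]
eef_rot: [-0.166, -3.137, 0.0]
contact_force: [-0.9, 0.1, -0.4]
grip_width: 0.0001
```

Request:
send_rows(increments=[[[-2,0,0],0],[[-2,0,0],0],[[0,0,0],0]])

```text
t: 30.05
ee_pos: [0.5708, 0.1385, 0.0922]
eef_rot: [0.166, 3.136, 0.0]
contact_force: [-0.2, 0.1, -0.6]
grip_width: 0.0003
```

```bash
python3 - <<'E'
from h import *
s=robot.get_state();print(s["t"],s["contact_force"],B(s["ee_pos"])*1000)
E
```

```text
30.05 [-0.15296946  0.10645737 -0.64373434] [-11.41417888 145.02853139]
```

Request:
send_rows(increments=[[[-2,0,0],0],[[-2,0,0],0],[[-2,0,0],0],[[0,0,0],0]])

```text
t: 30.38
ee_pos: [0.5769, 0.1377, 0.0923]
eef_rot: [0.166, 3.136, -0.0]
contact_force: [-0.3, 0.6, -0.8]
grip_width: 0.0002
```

```bash
python3 - <<'E'
from h import *
s=robot.get_state();print(s["t"],s["contact_force"],B(s["ee_pos"])*1000)
o=np.hstack([cv2.resize(cam("scene")["px"][155:310,255:455],(400,310)),cv2.resize(cam("side")["px"][125:270,260:440],(400,310))])
cv2.imwrite("pics/s9.png",o[:,:,::-1])
E
```

```text
30.3833 [-0.31380028  0.64772149 -0.83100291] [ -5.20814094 144.86126059]
```

View pics/s9.png

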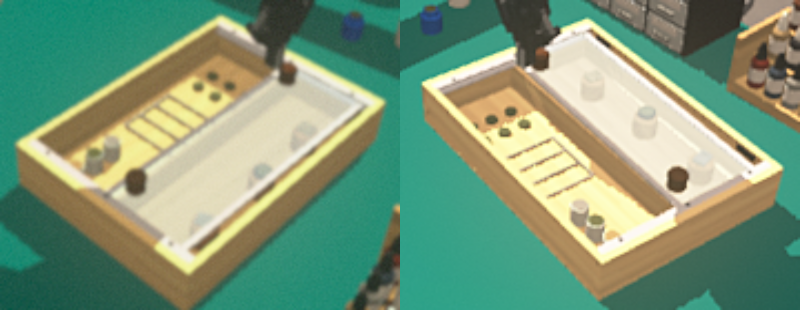

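The lid is nearly home at the left and still about 10 mm open at the right. All three corks stand under it.

Request:
send_rows(increments=[[[-2,0,0],0],[[-2,0,0],0],[[0,0,0],0]])

```text
t: 30.73
ee_pos: [0.5804, 0.1375, 0.0923]
eef_rot: [0.166, 3.137, 0.001]
contact_force: [-1.1, 1.4, 1.7]
grip_width: -0.0
```

Request:
send_rows(increments=[[[-2,0,0],0],[[-1,0,0],0],[[0,0,0],0]])

```text
t: 30.98
ee_pos: [0.5824, 0.1376, 0.0922]
eef_rot: [-0.165, -3.135, -0.002]
contact_force: [-4.6, 3.5, 1.6]
grip_width: 0.0002
```

Request:
send_rows(increments=[[[5,0,0],0],[[10,-2,0],0],[[9,-15,0],0],[[0,-30,0],0],[[0,-38,0],0],[[0,-40,0],0],[[0,-40,0],0],[[0,-40,0],0],[[0,-38,0],0],[[0,-28,0],0],[[0,-15,0],0],[[0,-4,0],0],[[0,0,0],0]])

```text
t: 32.07
ee_pos: [0.5287, -0.1504, 0.0924]
eef_rot: [0.17, 3.136, -0.001]
contact_force: [-0.3, 0.3, 0.5]
grip_width: 0.0003
```

Request:
send_rows(increments=[[[-4,0,0],0],[[-4,0,0],0],[[-2,0,0],0],[[-2,0,0],0],[[-2,0,0],0],[[0,0,0],0]])

```text
t: 32.57
ee_pos: [0.5427, -0.1496, 0.092]
eef_rot: [-0.164, -3.137, -0.0]
contact_force: [0.9, -0.0, -0.8]
grip_width: -0.0001
```

Request:
send_rows(increments=[[[-2,0,0],0],[[-2,0,0],0],[[-1,0,0],0],[[0,0,0],0]])

```text
t: 32.9
ee_pos: [0.5475, -0.1511, 0.092]
eef_rot: [-0.167, -3.137, 0.001]
contact_force: [-2.8, -0.4, -0.5]
grip_width: -0.0003
```

```bash
python3 - <<'E'
from h import *
s=robot.get_state();print(s["t"],s["contact_force"],B(s["ee_pos"])*1000)
E
```

```text
32.9 [-2.83641691 -0.37686859 -0.53327301] [  -4.00668322 -145.4840376 ]
```

Request:
send_rows(increments=[[[-2,0,0],0],[[-2,0,0],0],[[0,0,0],0]])

```text
t: 33.15
ee_pos: [0.5515, -0.1517, 0.092]
eef_rot: [-0.167, -3.137, 0.001]
contact_force: [-3.3, -1.5, 0.3]
grip_width: -0.0001
```

Request:
send_rows(increments=[[[-2,0,0],0],[[-1,0,0],0],[[0,0,0],0]])

```text
t: 33.4
ee_pos: [0.5517, -0.1517, 0.0918]
eef_rot: [-0.167, -3.131, 0.001]
contact_force: [-8.9, -0.9, 4.8]
grip_width: 0.0001
```

```bash
python3 - <<'E'
from h import *
s=robot.get_state();print(s["t"],s["contact_force"],B(s["ee_pos"])*1000)
E
```

```text
33.4 [-8.8561045  -0.91000188  4.7705365 ] [   0.28314795 -145.57958851]
```

Request:
send_rows(increments=[[[5,0,0],0],[[7,2,0],0],[[3,15,0],0],[[0,30,0],0],[[0,38,0],0],[[0,40,0],0],[[0,40,0],0],[[0,40,0],0],[[0,38,0],0],[[0,28,0],0],[[0,15,0],0],[[0,4,0],0],[[0,0,0],0]])

```text
t: 34.48
ee_pos: [0.5703, 0.1392, 0.0923]
eef_rot: [0.163, 3.137, 0.0]
contact_force: [-0.5, -0.5, 0.1]
grip_width: 0.0001
```

Request:
send_rows(increments=[[[-4,0,0],0],[[-3,0,0],0],[[-2,0,0],0],[[-2,0,0],0],[[0,0,0],0]])

```text
t: 34.9
ee_pos: [0.5818, 0.136, 0.0922]
eef_rot: [0.169, 3.137, 0.0]
contact_force: [-0.1, 0.2, 0.3]
grip_width: -0.0001
```

Request:
send_rows(increments=[[[-2,0,0],0],[[-2,0,0],0],[[0,0,0],0]])

```text
t: 35.15
ee_pos: [0.5826, 0.1363, 0.0918]
eef_rot: [-0.166, -3.132, 0.001]
contact_force: [-6.4, -0.3, 4.1]
grip_width: -0.0004
```

```bash
python3 - <<'E'
from h import *
s=robot.get_state();print(s["t"],s["contact_force"],B(s["ee_pos"])*1000)
E
```

```text
35.15 [-6.39532753 -0.33009205  4.07395968] [  0.5818795  144.01717257]
```

Request:
send_rows(increments=[[[-2,0,0],0],[[-1.5,0,0],0],[[0,0,0],0]])

```text
t: 35.4
ee_pos: [0.5828, 0.1362, 0.0916]
eef_rot: [-0.164, -3.125, 0.001]
contact_force: [-13.7, 0.2, 9.5]
grip_width: 0.0002
```

Request:
send_rows(increments=[[[5,0,0],0],[[10,0,0],0],[[15,-10,-10],0],[[20,-25,-20],0],[[20,-30,-25],0],[[10,-35,-25],0],[[0,-30,-15],0],[[0,-15,-5],0],[[0,0,0],0],[[0,0,0],0]])

```text
t: 36.23
ee_pos: [0.4961, 0.0033, 0.1902]
eef_rot: [0.169, 3.135, 0.001]
contact_force: [-0.4, -1.0, 0.3]
grip_width: 0.0003
```

```bash
python3 - <<'E'
from h import *
s=robot.get_state();print(s["t"],s["contact_force"],B(s["ee_pos"])*1000,s["ee_pos"])
C={n:cam(n) for n in ["wrist","scene","side"]}
for q,z in [("knob_left",.088),("knob_right",.088),("lid",.058)]:
    for n in C:
        for d in robot.mark_of(n,q)[:1]:
            print(q,n,np.round(d["xy"],1),round(d["confidence"],2),np.round(B(onz(C[n],d["xy"],z))*1000,1))
cv2.imwrite("pics/w10.png",C["wrist"]["px"][:,:,::-1])
cv2.imwrite("pics/s10.png",cv2.resize(C["scene"]["px"][155:310,255:455],None,fx=3.8,fy=3.8,interpolation=2)[:,:,::-1])
E
```

```text
36.2333 [-0.37429023 -0.95624491  0.27012848] [-71.38699892   2.65289376] [0.49609232 0.00327672 0.19022371]
knob_left wrist [459.7 302.8] 0.69 [ 20.7 141.3]
knob_left scene [401.9 189.5] 0.65 [ 30.1 142.9]
knob_left side [324.  146.1] 0.58 [ 29.5 154.7]
knob_right wrist [162.2 304.2] 0.9 [  21.7 -143.7]
knob_right scene [325.1 246.6] 0.57 [  29.7 -153.7]
knob_right side [390.8 201. ] 0.69 [  36.1 -142.1]
lid wrist [311.8 320.4] 0.88 [65.7 -0.9]
lid scene [376.8 232.2] 0.84 [66.6 -7.3]
lid side [364.8 173.8] 0.69 [74.5  9.5]
```

View pics/w10.png

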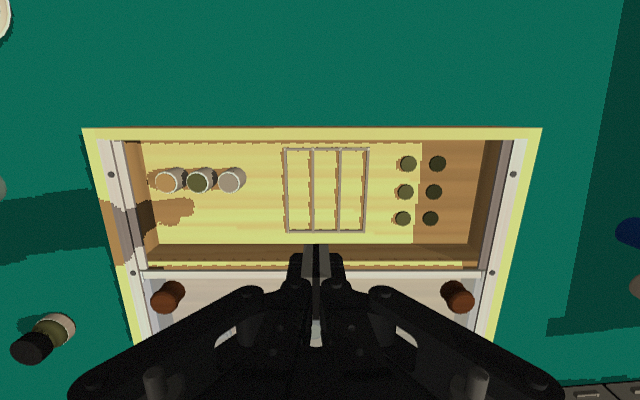

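View pics/s10.png

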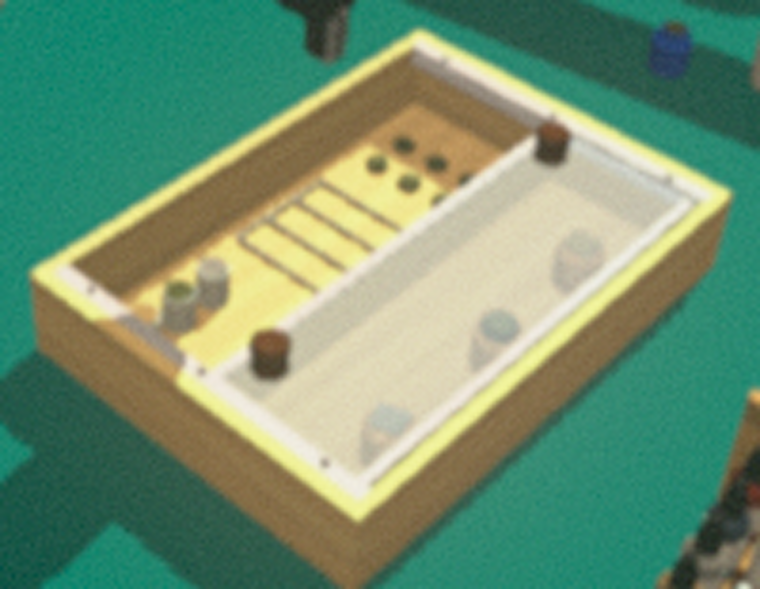

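Both ends look home. I'll confirm with one last check push at the right and a look at the bumpers.

Request:
send_rows(increments=[[[0,-15,5],0],[[-4,-30,15],0],[[-8,-35,18],0],[[-10,-35,18],0],[[-10,-23,18],0],[[-10,-10,14],0],[[-8,0,8],0],[[-6,0,2],0],[[0,0,0],0],[[0,0,0],0]])

```text
t: 37.67
ee_pos: [0.5362, -0.1481, 0.0921]
eef_rot: [0.163, 3.137, 0.0]
contact_force: [0.0, 0.2, 0.0]
grip_width: 0.0003
```

Request:
send_rows(increments=[[[-4,0,0],0],[[-4,0,0],0],[[-3,0,0],0],[[-2,0,0],0],[[-2,0,0],0],[[0,0,0],0]])

```text
t: 38.17
ee_pos: [0.5511, -0.1507, 0.0917]
eef_rot: [0.166, 3.137, -0.0]
contact_force: [0.8, 0.4, -0.1]
grip_width: -0.0001
```

```bash
python3 - <<'E'
from h import *
s=robot.get_state();print(s["t"],s["contact_force"],B(s["ee_pos"])*1000,s["ee_pos"])
E
```

```text
38.1667 [ 0.82738803  0.40119377 -0.05215203] [  -0.46338398 -144.61512093] [ 0.55106746 -0.15065756  0.09174132]
```

Request:
send_rows(increments=[[[-2,0,0],0],[[-2,0,0],0],[[0,0,0],0]])

```text
t: 38.42
ee_pos: [0.5517, -0.1508, 0.0912]
eef_rot: [-0.166, -3.131, -0.001]
contact_force: [-7.1, 0.9, 5.7]
grip_width: -0.0
```

Request:
send_rows(increments=[[[-2,0,0],0],[[-1,0,0],0],[[0,0,0],0]])

```text
t: 38.67
ee_pos: [0.5519, -0.1509, 0.091]
eef_rot: [-0.167, -3.126, -0.001]
contact_force: [-13.5, 1.8, 11.4]
grip_width: -0.0
```

```bash
python3 - <<'E'
from h import *
s=robot.get_state();print(s["t"],s["contact_force"],B(s["ee_pos"])*1000,s["ee_pos"])
E
```

```text
38.6667 [-13.46492308   1.77756081  11.37197358] [   0.38073217 -144.73241174] [ 0.55189447 -0.15086333  0.09099927]
```

Request:
send_rows(increments=[[[6,0,0],0],[[10,0,0],0],[[6,5,-15],0],[[0,20,-30],0],[[0,30,-30],0],[[-10,30,-25],0],[[-20,30,-10],0],[[-25,20,0],0],[[-20,8,0],0],[[-10,0,0],0],[[0,0,0],0],[[0,0,0],0]])

```text
t: 39.67
ee_pos: [0.6352, -0.0163, 0.2003]
eef_rot: [-0.166, -3.136, 0.0]
contact_force: [0.1, -0.1, 0.5]
grip_width: 0.0
```

```bash
python3 - <<'E'
from h import *
s=robot.get_state();print(s["t"],s["contact_force"],B(s["ee_pos"])*1000,s["ee_pos"])
c=cam("wrist");o=c["px"]
cv2.imwrite("pics/w11.png",o[:,:,::-1])
print("far edge expected",[proj(c,W([.126,y],.06))[0].round(1) for y in(-.145,.145)])
E
```

```text
39.6667 [ 0.09243363 -0.09380576  0.48448669] [68.99456702 -2.16742713] [ 0.63517989 -0.01634132  0.2002793 ]
far edge expected [array([178.7, 252.1]), array([455.1, 252.2])]
```

View pics/w11.png

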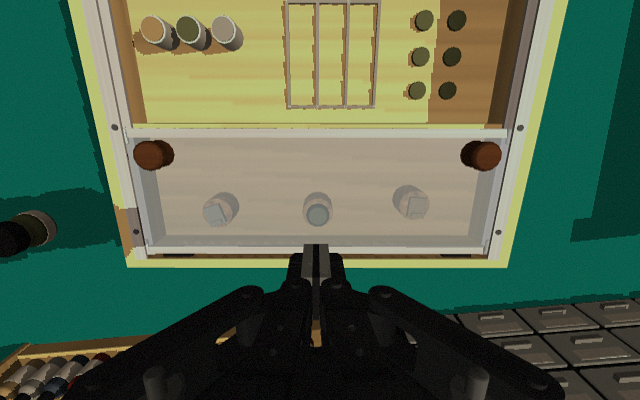

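The far edge of the lid lies on row 252 at both bumpers, (178,254) and (455,254), exactly where a shut lid should show. The three corks stand under the glass at (220,208), (318,208) and (412,203). The hand is clear, so I hand the job in.

```bash
python3 - <<'E'
from rig import robot
print(robot.close_job())
E
```

```text
the job is handed in; nothing more can be done
None
```

The cork with the painted wheel now stands upright in the free middle of the far bay, between the other two corks. The lid is shut against both bumpers. I handed the job in at about 40 s.

- **Cork:** I took the brown cork and left the blue look-alike alone. I held it by the cork only and set it down at about x = 90 mm, y = 0 in the box. The last pictures show it standing between the two hatch corks.
- **Lid:** I pushed only the knobs, changing ends at each jam or shortly before one. The highest force I read along the push was about 14 N. Readings come only at the end of each move, so a short peak in between would not show.
- **Last checks:** Both ends stopped firmly within about 0.2 mm of each other under about 13.5 N. The last wrist picture shows the far edge on the pixel row expected for a shut lid, touching both bumpers.
- **Disagreement:** The knob positions from the scene and side cameras were 6 to 13 mm beyond the shut position. The wrist camera's were about 2 to 3 mm short of it. I relied on the wrist picture and the firm stops.

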